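Slide the inspection lamp round the bent rail to the book

ROBOT

A 7-joint arm with a two-finger parallel gripper is mounted at the origin on the work surface. World frame = base frame: x ahead of the robot, y to its left, z up, the work surface at z = 0. Lengths are in m, angles in rad, forces in N, time in s.
With the tool pointing down it reaches from about 0.425 to 1.025 m from the base axis. Payload 3.6 kg.
Tool frame: the origin (TCP) lies on the centre line of the jaws, within the pads' length; the fingertips stand 19 mm ahead of it and the grasp point (between the pads) is the TCP; z points along the fingers, y is the direction in which the jaws open and shut (so a half turn about z gives the same grasp; the last joint's range is limited). The gripper opens to 85 mm and grips with 20 to 120 N. Pads are 22 mm wide; open, the fingers measure 114 mm over their backs; the gripper's body (76 mm by 85 mm) begins 54 mm behind the grasp point. The pads swing forward as they close: fully open they stand 13 mm farther back than shut.
Start: joints at [1.121, 0.591, 0.048, 1.609, -0.033, 0.943, -0.034], TCP at [0.253, -0.68, 0.25] pointing down, gripper open.
Joint ranges: [-2.69, 2.69], [-0.47, 2.24], [-1.27, 1.36], [0.19, 2.51], [-1.53, 4.68], [0.08, 2.07], [-3.09, 3.09]. Speed limits (rad/s): [2.57, 2.57, 3.14, 3.14, 3.14, 3.14, 3.14].

INTERFACE

Orientations are given as a unit quaternion [w, x, y, z].
In Python, from cell import arm gives the robot as it stands.
- The arm moves only by the tool play_rows, never from a script. Its arguments are lists of equal length, an entry for each row: "linear": the shift along the tool's x, y, z in m, a list of three; "rotation": the turn, a rotation vector about the tool's x, y, z in degrees, a list of three. A call has exactly 8 rows; each row is the pose to reach, as a shift and turn from the pose commanded when the call began, along the tool's axes at that moment; what a row does not reach only later rows make up. A row lasts 1/12 s, in which the tool goes at most 41.7 mm and 7.16 degrees, less where a joint would pass 70% of its speed; a pose out of reach is approached as far as the arm can. A call with a gripper value outside its range is refused whole. "claw" is the finger opening in m, from 0 to 0.0854, set as the call begins (left out, the last holds). The fingers move at their own pace and stop on an object; "force" is the grip in N (left out, the last holds). Time passes only in rows, so rows that repeat a pose let the fingers close, or fill a call up. It gives the time, the measured TCP pose, the force and the opening at its end, in the units of the state.
- arm.observe(): the state, without advancing time (a new reading comes with each control period).
- arm.camera(name): name is "scene" or "top" or "wrist"; returns the picture (384x512x3 uint8, blue, green, red); there is no depth.
- arm.get_calibration(name): a dict with "fovy" (degrees; the focal length in pixels is half the picture's height over the tangent of half this angle, whatever the lens; pixels are square), "cx", "cy" (the principal point, pixels), "rvec" (rotation vector, rad) and "tvec" (3), from world to camera coordinates, as OpenCV has them; the wrist camera has in their place "hand_eye" (4x4, takes a point from camera to tool coordinates, whose origin is the TCP and whose axes are the flange's). Camera axes: x right, y down, z forward; pixel columns grow to the right and rows downward; lengths in m; the calibration is good to about 2 mm. A picture is of the moment at which its call begins: read the wrist's pose just before it. get_calibration takes no time and is no camera call.
- arm.hand_in(): hands the job in, once; it reports no verdict.
The state is a dict: "time": time; "qpos": joint angles; "qvel": joint speeds; "joint_efforts": joint torques, N m; "ee_pos": TCP position; "eef_rot": TCP orientation; "force": force on the tool from outside, world axes, zero at the start; "ft_torque": the same for the moment, N m; "opening": opening from 0.0 (shut) to 1.0 (fully open).
Only numpy, scipy, OpenCV 4.12 (cv2) and the standard library are available. Lean on these libraries where they do the work, as an engineer would, in place of code of your own. Each camera call takes 0.05 s, during which the arm holds its last target. There are 200 camera calls.

TASK

The hanging inspection lamp is parked at one end of the bent brass rail; bring it to the other end, above the old book. First turn the blue knobs to draw back both bolts fully (one knob turns clockwise, the other counter-clockwise: try which way gives), then slide the lamp along the rail round both bends until it is fully home against the red stop at the book's end, and turn that end's knob back so that its bolt is fully shot behind the lamp. Leave the empty end's bolt drawn back, the lamp hanging at rest, and the book and the other things on the table where they are.

Things in the scene. Friction and masses are not known exactly. Their poses are not given: they have to be found in the camera images.
- rail: bent 12 mm round brass wire, level, centre line 200 mm above the table. Origin on the table below its middle. In its frame (mm): foot post at (45, 240), along -y at x=45 to y=30, 90 degree bend (radius 30, centre (15, 30)), along -x at y=0 from x=15 to -15, 90 degree bend (radius 30, centre (-15, -30)), along -y at x=-45 to a post at (-45, -240). Red 32 mm stop discs with faces at y=180 and -180
- stop_left (a point): point on the wire's centre line where the lamp's ring centre is (seen from above) when the ring touches the red stop of the left (+y) end; 10 mm before the stop's face
- stop_right (a point): the same point for the right (-y) end
- rail_mid (a point): middle of the wire, on its centre line, half-way along the short cross run between the two bends
- lamp: battery lamp (0.2 kg) hanging on the wire by its ring. Origin at the ring's centre, y along the wire, z up. Black ring 44 mm outside, 30 mm hole, 20 mm long along the wire; white lamp head below, 62 mm across, down to 77 mm below the ring's centre. Hanging, the ring's centre is 9 mm below the wire's centre line; lifted 9 mm it runs clear of the wire
- lamp_tab (a point): centre of the lamp's orange grip tab: upright, 20 mm long along the wire, 14 mm thick across it, 52 mm tall; centre 46 mm above the ring's centre (237 mm above the table when hanging)
- book: small old brown book with brass clasps lying flat on the table below one end of the rail, 110 x 90 x 34 mm, origin in the centre of its underside; marks the end the lamp must go to
- knob_p_grip (a point): bolt unit p: point on the knob's upright turning axis, at the middle of its blue bar grip (62 long, 14 thick, 28 mm tall, middle 258 mm above the table, 12 mm gap under it to a grey 50 x 40 mm housing). With the bolt shot the bar lies parallel to the straight wire beside it. The axis is 80 mm from the wire, on its rail-frame +x side, 45 mm along from that end's stop point. Turns with 0.06 N m friction, stays put
- knob_q_grip (a point): bolt unit q: point on the knob's upright turning axis, at the middle of its blue bar grip (62 long, 14 thick, 28 mm tall, middle 258 mm above the table, 12 mm gap under it to a grey 50 x 40 mm housing). With the bolt shot the bar lies parallel to the straight wire beside it. The axis is 80 mm from the wire, on its rail-frame +x side, 45 mm along from that end's stop point. Turns with 0.06 N m friction, stays put
- knob_p (a joint): knob of bolt p, rad: 0 = bolt shot (12 mm bar across and just above the wire), 1.2 = drawn back (tip 30 mm clear of the wire's centre line); hard stops at both. Grows as the bolt draws back, whichever way it turns. Units p and q look alike; one draws back clockwise, the other counter-clockwise (from above), which does which is not told, and which is at which end changes: try which way gives
- knob_q (a joint): knob of bolt q, rad: 0 = bolt shot (12 mm bar across and just above the wire), 1.2 = drawn back (tip 30 mm clear of the wire's centre line); hard stops at both. Grows as the bolt draws back, whichever way it turns. Units p and q look alike; one draws back clockwise, the other counter-clockwise (from above), which does which is not told, and which is at which end changes: try which way gives
- jar: bystander: a closed jar, 60 mm across, 85 mm tall
- cup: bystander: an open yellow cup, 72 mm across, 85 mm tall
- brush: bystander: a brush lying flat, 170 mm long
- tub: bystander: a green can, 72 mm across, 75 mm tall
- small_book: bystander: a tan book, 120 x 160 x 30 mm
- dish: bystander: a white bowl, 120 mm across
Things that resemble listed ones, but are neither listed nor needed, are in the scene too. Leave any purple look-alike of the lamp alone.

How it is judged:
On the way, in this order (a step that is already met when the one before it is completed fails the run):
1. both bolts are drawn back (value of joint each of knob_p, knob_q above 1 rad), for 0.1 s.
2. the lamp has passed the first bend and is on the cross run (horizontal distance between lamp and rail_mid below 0.03 m), for 0.05 s.
3. the lamp is home against the stop above the book (((horizontal distance between book and stop_left below 0.1 m and horizontal distance between lamp and stop_left below 0.01 m) or (horizontal distance between book and stop_right below 0.1 m and horizontal distance between lamp and stop_right below 0.01 m))), for 0.2 s.
4. the bolt at the book's end is shot behind the lamp (((horizontal distance between book and stop_left below 0.1 m and horizontal distance between lamp and stop_left below 0.01 m) or (horizontal distance between book and stop_right below 0.1 m and horizontal distance between lamp and stop_right below 0.01 m)) and ((horizontal distance between knob_p_grip and book below 0.15 m and value of joint knob_p below 0.2 rad and value of joint knob_q above 1 rad) or (horizontal distance between knob_q_grip and book below 0.15 m and value of joint knob_q below 0.2 rad and value of joint knob_p above 1 rad))), for 0.2 s.
At the end, for the whole second after the job is handed in: The lamp's ring is within 10 mm of the stop point at the end where the book lies, the lamp hangs upright (within 0.25 rad) and at rest (below 0.05 m/s), the knob of that end's bolt is below 0.2 rad (bolt shot) and the other knob is above 1.0 rad (bolt drawn back) (all of step 4 and linear speed of lamp below 0.05 m/s and angle between lamp's own z axis and vertical below 0.25 rad); the robot touches nothing.
It fails at once if the book is shifted by more than 20 mm (distance of book from where it was at the start of the episode above 0.02 m).
It fails at once if a bystander is shifted by more than 40 mm (distance of any of jar, cup, brush, tub, small_book, dish from where it was at the start of the episode above 0.04 m).
It also fails if it takes over 72 s, if anything falls off the work surface, if the arm or the gripper's body presses on something with over 40 N, if the wrist force passes 120 N, or if a joint passes its speed limit or range.

## Working session

There is one attempt and no reset: what is moved stays moved. The work goes in short steps, Python scripts to look and compute and a tool call to move; the robot and the scene stay as the last step left them, time stands still between calls to the robot, and variables do not carry over. Pictures are saved under pics/ and viewed, on a budget of 10 in all, crops included, one or two more only if the job needs it, and the job is handed in when it is done.

Besides the shell and the picture viewer there is one more tool, called after ">>>" as a command line: name --argument value ..., lists and objects as JSON in quotes. play_rows: Moves the arm, as the interface text tells. Its arguments: {"type":"object","properties":{"linear":{"type":"array"},"rotation":{"type":"array"},"claw":{"type":"number"},"force":{"type":"number"}},"required":["linear","rotation"]}

```bash
mkdir -p pics; ls; python3 - <<'E'
from cell import arm
import cv2,numpy as np
s=arm.observe();print(s)
for n in("scene","top"):
    im=arm.camera(n);cv2.imwrite(f"pics/{n}0.png",im);print(n,arm.get_calibration(n))
a=cv2.imread("pics/scene0.png");b=cv2.imread("pics/top0.png")
cv2.imwrite("pics/scene0b.png",cv2.resize(a,(800,600),interpolation=cv2.INTER_CUBIC))
cv2.imwrite("pics/top0b.png",cv2.resize(b,(800,600),interpolation=cv2.INTER_CUBIC))
print(arm.get_calibration("wrist"))
E
```

```text
pics
{'time': 0.0, 'qpos': array([ 1.12147673,  0.59212391,  0.04830238,  1.60987557, -0.03329627,
        0.94268386, -0.0336764 ]), 'qvel': array([-1.33336086e-03, -2.89794583e-04,  6.78810878e-04,  1.46494727e-05,
        1.02573153e-03,  1.49341922e-04,  7.97140610e-04]), 'joint_efforts': array([ 7.54052326e-04, -5.48692560e+01,  1.54688727e+00, -1.98123854e+01,
        9.44862346e-03,  8.79603554e-03, -2.85663994e-06]), 'ee_pos': array([ 0.25228312, -0.67882759,  0.24911757]), 'eef_rot': array([-1.11115093e-03,  9.84206011e-01,  1.77023221e-01, -2.67766078e-04]), 'force': array([-0.14146217,  0.86150555,  0.22975831]), 'ft_torque': array([0.02526256, 0.05815017, 0.01236362]), 'opening': 1.00093068577336}
scene {'fovy': 47.61833298490546, 'cx': 249.39876638452236, 'cy': 190.48908042082303, 'rvec': array([ 1.47821894,  2.23393008, -0.73528939]), 'tvec': array([ 0.21564607, -0.29882483,  2.02103554])}
top {'fovy': 48.72051492568789, 'cx': 250.4168071323729, 'cy': 191.73010855024884, 'rvec': array([ 2.16553459, -2.13038592,  0.18655022]), 'tvec': array([-0.00493461,  0.56690152,  1.40931087])}
{'fovy': 64.88370820445824, 'cx': 256.1872997012871, 'cy': 193.49968680229608, 'hand_eye': array([[-2.31116677e-04, -9.53859364e-01, -3.00253659e-01,
         7.63752860e-02],
       [ 9.99999921e-01, -3.17642666e-04,  2.39363522e-04,
         3.35623612e-04],
       [-3.23692510e-04, -3.00253580e-01,  9.53859362e-01,
        -1.24273448e-01],
       [ 0.00000000e+00,  0.00000000e+00,  0.00000000e+00,
         1.00000000e+00]])}
```

View pics/top0b.png

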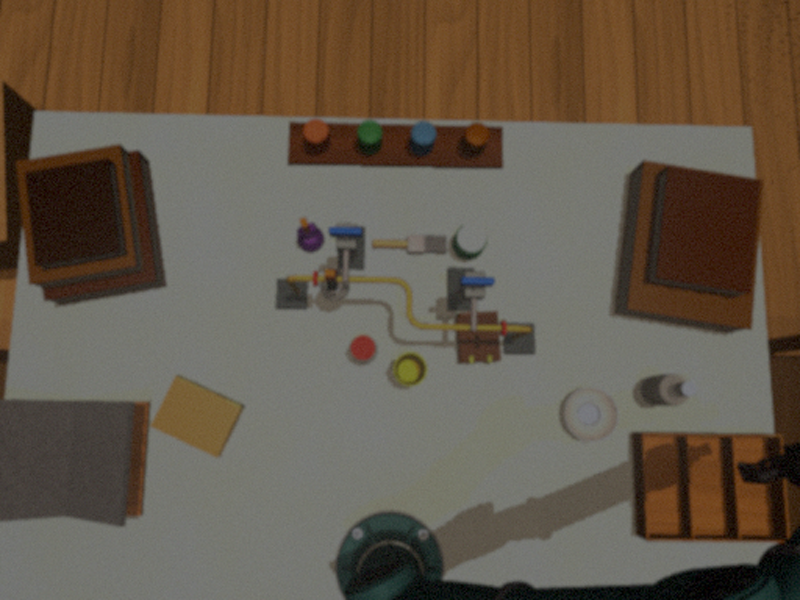

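View pics/scene0b.png

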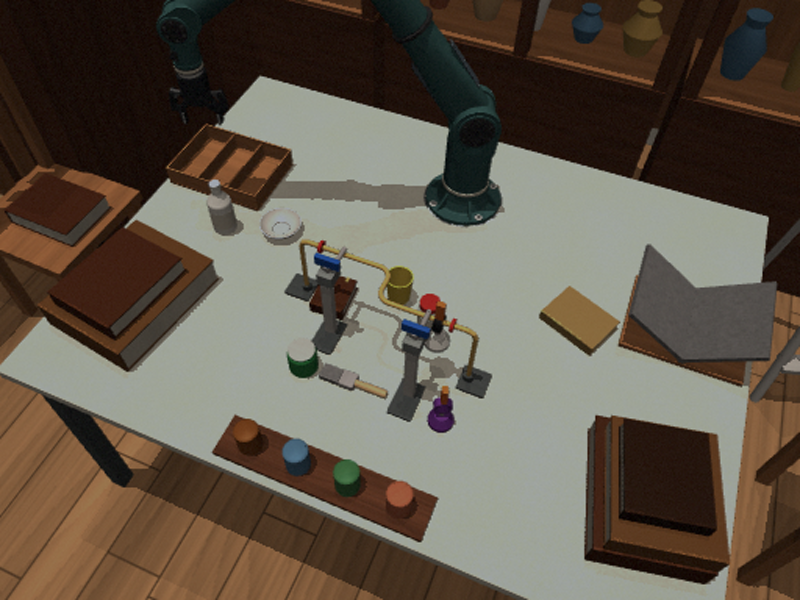

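The top view (800x600) shows the rail running from about (290,280) to (530,328). The lamp is at the left end, near (330,283), and the book is at the right end, near (478,337). The blue knobs are at (346,231) and (477,282). There are two lamp candidates: a white head with a black ring on the wire, and a purple one standing off the wire at (310,235), which is the look-alike. Next I segment the colours, triangulate, and check with an overlay.

```bash
cat > h.py <<'E'
import cv2,numpy as np
from cell import arm
from scipy.spatial.transform import Rotation as R
def cal(n):
    c=arm.get_calibration(n);f=192/np.tan(np.radians(c['fovy'])/2)
    return np.array([[f,0,c['cx']],[0,f,c['cy']],[0,0,1.]]),c
def proj(n,P):
    K,c=cal(n);return cv2.projectPoints(np.asarray(P,float).reshape(-1,3),c['rvec'],c['tvec'],K,None)[0][:,0]
def ext(n):
    K,c=cal(n);return K@np.c_[cv2.Rodrigues(c['rvec'])[0],c['tvec']]
def wext(s):
    K,c=cal('wrist');T=np.eye(4);q=s['eef_rot'];T[:3,:3]=R.from_quat([*q[1:],q[0]]).as_matrix();T[:3,3]=s['ee_pos']
    return K@np.linalg.inv(T@c['hand_eye'])[:3]
def tri(Pa,a,Pb,b):
    X=cv2.triangulatePoints(Pa,Pb,np.float64(a).reshape(2,1),np.float64(b).reshape(2,1));return (X[:3]/X[3]).ravel()
def blobs(im,lo,hi,box,amin=5):
    m=cv2.inRange(cv2.cvtColor(im,cv2.COLOR_BGR2HSV),np.array(lo),np.array(hi))
    k=np.zeros_like(m);x0,y0,x1,y1=box;k[y0:y1,x0:x1]=255;m&=k
    n,_,st,c=cv2.connectedComponentsWithStats(m)
    return [(c[i].round(1).tolist(),st[i].tolist()) for i in range(1,n) if st[i,4]>=amin]
def at(n,px,z):
    P=ext(n);A=np.c_[P[:,:2],-np.array([px[0],px[1],1])];return np.linalg.solve(A,-(P[:,2]*z+P[:,3]))[:2]
E
python3 - <<'E'
from h import *
for n,box in(("top",(170,130,350,240)),("scene",(175,145,330,280))):
    im=cv2.imread(f"pics/{n}0.png")
    for nm,lo,hi in(("blue",(100,120,60),(125,255,255)),("red",(0,170,90),(6,255,255)),("orange",(8,170,80),(18,255,255))):
        print(n,nm,blobs(im,lo,hi,box))
    x0,y0,x1,y1=box
    cv2.imwrite(f"pics/{n}_c.png",cv2.resize(im[y0:y1,x0:x1],None,fx=4.2,fy=4.2,interpolation=cv2.INTER_CUBIC))
E
```

```text
top blue [([221.3, 147.7], [211, 146, 20, 5, 83]), ([304.8, 179.4], [295, 177, 21, 5, 80])]
top red [([322.0, 208.2], [321, 207, 3, 4, 6]), ([232.4, 221.8], [226, 216, 13, 12, 58])]
top orange [([194.3, 142.3], [193, 141, 3, 4, 7]), ([211.0, 174.8], [209, 173, 6, 5, 20])]
scene blue [([209.0, 165.4], [201, 162, 17, 8, 56]), ([265.9, 208.4], [257, 205, 18, 8, 65])]
scene red [([204.5, 156.8], [203, 154, 4, 7, 13]), ([274.4, 192.8], [269, 188, 12, 11, 97]), ([289.1, 207.1], [288, 204, 4, 7, 14])]
scene orange [([281.7, 194.5], [279, 193, 6, 4, 18]), ([284.2, 249.2], [283, 247, 4, 5, 17])]
```

View pics/scene_c.png

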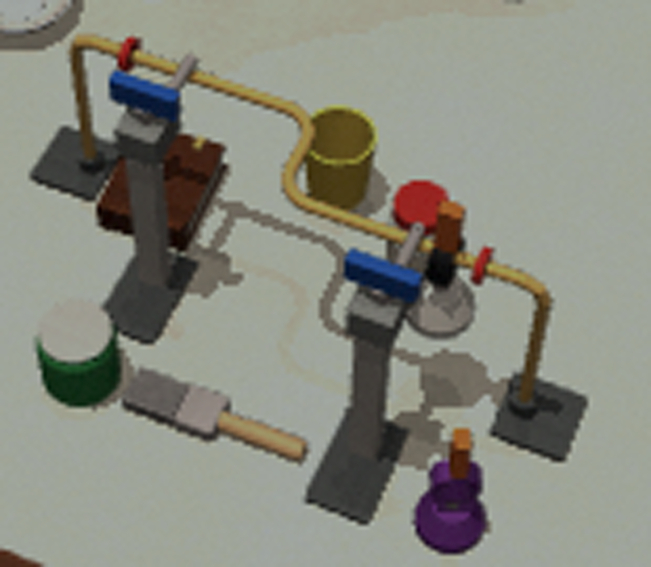

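The scene crop shows the real lamp hanging on the wire, with its orange tab at (450,228), black ring at (440,268) and white head. The purple one stands on the table at (450,500). Both bolts are shot across the wire, at (185,72) and (412,240). The red stops are at (129,54) and (482,265).

```bash
python3 - <<'E'
from h import *
from scipy.optimize import least_squares
A,B=ext('top'),ext('scene')
C=lambda x,y:(175+x/4.2,145+y/4.2)
pts={'redR':((322,208.2),C(129,54)),'redL':((202.2,178.6),C(482,265)),'knobR':((304.8,179.4),C(145,94)),'knobL':((221.3,147.7),C(383,276)),'tab':((211,174.8),C(450,226))}
for k,(a,b) in pts.items(): print(k,tri(A,a,B,b).round(4))
# rail fit; rail-frame points
M={'redR':(-.045,-.182,.2),'redL':(.045,.182,.2),'knobR':(.035,-.125,.260),'knobL':(.125,.125,.260)}
def W(p,X):
    c,s=np.cos(p[2]),np.sin(p[2]);x,y,z=X;return np.array([p[0]+c*x-s*y,p[1]+s*x+c*y,z])
def res(p):
    r=[]
    for k,X in M.items():
        w=W(p,X)
        for n,i in(('top',0),('scene',1)): r+=list((proj(n,w)[0]-pts[k][i]))
    return np.array(r)
s=least_squares(res,[.6,0,0]);p=s.x;print(p,np.degrees(p[2]));print(s.fun.reshape(-1,2).round(1).tolist())
for k,X in dict(kR=(.035,-.125,.258),kL=(.125,.125,.258),sL=(.045,.17,.2),sR=(-.045,-.17,.2),mid=(0,0,.2)).items(): print(k,W(p,X).round(4))
# overlay
wire=[(.045,.24,.2)]+[(.045,y,.2) for y in np.linspace(.18,.03,8)]+[(.015+.03*np.cos(t),.03-.03*np.sin(t),.2) for t in np.linspace(0,1.57,6)]+[(-.015-.03*np.sin(t),-.03+.03*np.cos(t),.2) for t in np.linspace(0,1.57,6)]+[(-.045,-.24,.2)]
out=[]
for n,box in(("top",(180,130,350,240)),("scene",(175,145,345,255))):
    im=cv2.imread(f"pics/{n}0.png");x0,y0,x1,y1=box;g=cv2.resize(im[y0:y1,x0:x1],None,fx=2.7*1.5,fy=2.7,interpolation=cv2.INTER_CUBIC) if 0 else cv2.resize(im[y0:y1,x0:x1],None,fx=2.7,fy=2.7,interpolation=cv2.INTER_CUBIC)
    q=((proj(n,[W(p,X) for X in wire])+.5-(x0,y0))*2.7).astype(int);cv2.polylines(g,[q],False,(255,0,255),1)
    for X in((.035,-.125,.272),(.125,.125,.272)):
        q=((proj(n,[W(p,(X[0]+a,X[1]+b,.272)) for a,b in((-.007,-.031),(.007,-.031),(.007,.031),(-.007,.031))])+.5-(x0,y0))*2.7).astype(int);cv2.polylines(g,[q],True,(0,255,0),1)
    out.append(g)
cv2.imwrite("pics/ov.png",np.vstack(out))
E
```

```text
redR [ 0.4946 -0.2095  0.2006]
redL [0.5813 0.1572 0.1939]
knobR [ 0.5725 -0.1505  0.2578]
knobL [0.6639 0.0982 0.2552]
tab [0.5851 0.1271 0.2372]
[ 0.5384673  -0.02645583  0.00335469] 0.1922093101913176
[[-1.1, 0.4], [-0.3, -0.1], [-0.1, -0.8], [-0.8, -0.8], [0.1, -0.5], [-0.7, -0.3], [-1.0, 0.0], [-0.2, -1.0]]
kR [ 0.5739 -0.1513  0.258 ]
kL [0.663 0.099 0.258]
sL [0.5829 0.1437 0.2   ]
sR [ 0.494  -0.1966  0.2   ]
mid [ 0.5385 -0.0265  0.2   ]
```

View pics/ov.png

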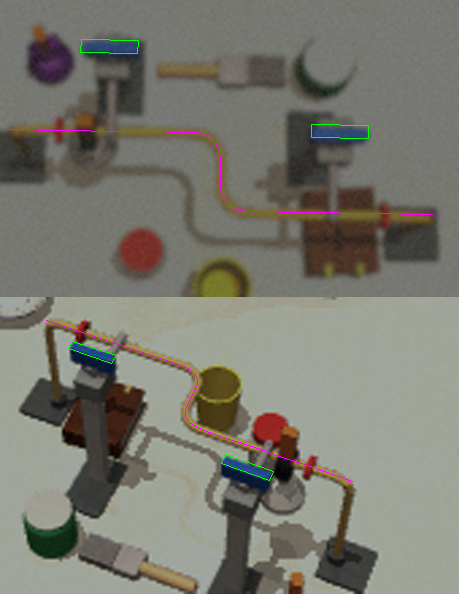

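The rail fit is within 1 px in both views, and the triangulated heights (0.258, 0.255, 0.237) match the text. The rail is at (0.5385, -0.0265) with yaw about 0.2°. The lamp is at +y and the book at -y. I start toward the right knob.

>>> play_rows --linear '[[0.015,-0.012,-0.006],[0.045,-0.036,-0.014],[0.075,-0.06,-0.022],[0.105,-0.084,-0.03],[0.135,-0.108,-0.038],[0.165,-0.132,-0.046],[0.195,-0.156,-0.054],[0.225,-0.18,-0.06]]' --rotation '[[0,0,-3],[0,0,-9],[0,0,-15],[0,0,-21],[0,0,-27],[0,0,-33],[0,0,-39],[0,0,-45]]' --claw 0.05 --force 60

```text
time: 0.77
ee_pos: [0.4017, -0.4296, 0.3112]
eef_rot: [0.0, 0.84, 0.543, 0.0]
force: [0.8, 0.3, -0.4]
opening: 0.587
```

```bash
cat >> h.py <<'E'
def go(w,yaw=None):
    s=arm.observe();q=s['eef_rot'];r=R.from_quat([*q[1:],q[0]]);m=r.as_matrix()
    y=np.degrees(np.arctan2(m[1,0],m[0,0]))
    print('t',round(s['time'],2),'pos',s['ee_pos'].round(4),'yaw',y.round(2),'tilt',np.degrees(np.arccos(-m[2,2])).round(2),'F',s['force'].round(1),'T',s['ft_torque'].round(2),'op',round(s['opening']*.0854,4),'q',s['qpos'].round(2))
    if w is not None: print('tool shift',(m.T@(np.array(w)-s['ee_pos'])).round(4))
    if yaw is not None: print('rotz',round(-(yaw-y),2))
E
python3 -c "
from h import *
go([.574,-.151,.33],90)"
```

```text
t 0.77 pos [ 0.4017 -0.4296  0.3112] yaw 65.82 tilt 0.02 F [ 0.8  0.3 -0.4] T [-0.04 -0.03 -0.  ] op 0.0502 q [ 0.89  0.36 -0.2   1.86  0.09  0.93  0.23]
tool shift [ 0.3248  0.043  -0.0188]
rotz -24.18
```

>>> play_rows --linear '[[0.041,0.005,-0.003],[0.082,0.01,-0.006],[0.123,0.015,-0.009],[0.164,0.02,-0.012],[0.205,0.026,-0.015],[0.245,0.032,-0.018],[0.285,0.038,-0.019],[0.325,0.043,-0.019]]' --rotation '[[0,0,-3],[0,0,-6],[0,0,-9],[0,0,-12],[0,0,-15],[0,0,-18],[0,0,-21],[0,0,-24.4]]'

```text
time: 1.43
ee_pos: [0.5757, -0.1521, 0.3299]
eef_rot: [0.0, 0.707, 0.708, 0.0]
force: [-0.1, -0.1, 0.1]
opening: 0.589
```

```bash
python3 - <<'E'
from h import *
go([.574,-.151,.262],90)
s=arm.observe();im=arm.camera('wrist');P=wext(s)
cv2.imwrite("pics/w1.png",im)
for X in([.574,-.151,.272],[.574,-.182,.272],[.574,-.12,.272]):
    u=P@[*X,1];print(u[:2]/u[2]);cv2.circle(im,tuple((u[:2]/u[2]).astype(int)),3,(0,255,0),-1)
cv2.imwrite("pics/w1b.png",im);print(blobs(im,(100,120,40),(125,255,255),(0,0,512,384),80))
E
```

```text
t 1.43 pos [ 0.5757 -0.1521  0.3299] yaw 90.08 tilt 0.04 F [-0.1 -0.1  0.1] T [ 0.02 -0.04  0.03] op 0.0503 q [ 0.47  0.37 -0.39  1.81  0.16  0.99  0.02]
tool shift [ 0.0011 -0.0017  0.0679]
rotz 0.08
[253.87895065 219.59483656]
[253.934021   261.83481974]
[253.81839125 173.14464888]
[([250.2, 213.9], [240, 167, 21, 95, 1769])]
```

View pics/w1b.png

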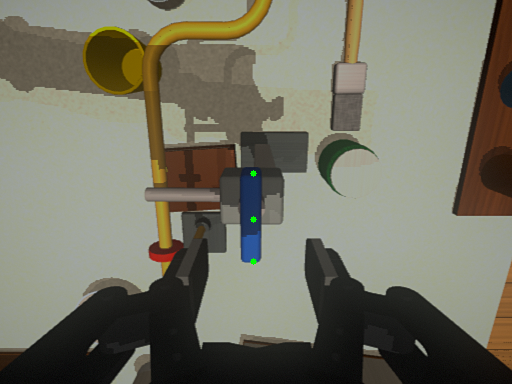

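The wrist view shows the bar running from (250,167) to (250,262), against my prediction at u=254. That puts it about 2.5 mm nearer the robot, so the knob is at x≈0.572. The jaws straddle it cleanly, so I descend and grip.

>>> play_rows --linear '[[0.0005,-0.002,0.01],[0.001,-0.004,0.025],[0.001,-0.004,0.04],[0.001,-0.004,0.055],[0.001,-0.004,0.064],[0.001,-0.004,0.068],[0.001,-0.004,0.068],[0.001,-0.004,0.068]]' --rotation '[[0,0,0],[0,0,0],[0,0,0],[0,0,0],[0,0,0],[0,0,0],[0,0,0],[0,0,0]]'

```text
time: 2.15
ee_pos: [0.5711, -0.1542, 0.2616]
eef_rot: [0.0, 0.708, 0.706, -0.0]
force: [0.7, -0.4, 0.5]
opening: 0.588
```

>>> play_rows --linear '[[0,0,0],[0,0,0],[0,0,0],[0,0,0],[0,0,0],[0,0,0],[0,0,0],[0,0,0]]' --rotation '[[0,0,0],[0,0,0],[0,0,0],[0,0,0],[0,0,0],[0,0,0],[0,0,0],[0,0,0]]' --claw 0.0 --force 40

```text
time: 2.82
ee_pos: [0.572, -0.154, 0.2623]
eef_rot: [0.001, 0.708, 0.706, 0.0]
force: [-1.1, -0.1, 6.2]
opening: 0.19
```

```bash
python3 -c "
from h import *
go([.572,-.151,.262],90)"
```

```text
t 2.82 pos [ 0.572  -0.154   0.2623] yaw 89.79 tilt 0.11 F [-1.1 -0.1  6.2] T [0.05 0.06 0.04] op 0.0163 q [ 0.46  0.43 -0.37  1.89  0.2   0.85 -0.02]
tool shift [0.003  0.     0.0003]
rotz -0.21
```

Gripped: the opening reads 16 mm on the 14 mm bar. Now a small trial turn.

>>> play_rows --linear '[[0,0,0],[0,0,0],[0,0,0],[0,0,0],[0,0,0],[0,0,0],[0,0,0],[0,0,0]]' --rotation '[[0,0,1.5],[0,0,3],[0,0,4.5],[0,0,6],[0,0,7],[0,0,8],[0,0,8],[0,0,8]]'

```text
time: 3.48
ee_pos: [0.5716, -0.154, 0.2623]
eef_rot: [0.001, 0.756, 0.655, 0.0]
force: [-0.7, 0.4, 7.1]
opening: 0.19
```

```bash
python3 -c "
from h import *
go([.572,-.151,.262],90)"
```

```text
t 3.48 pos [ 0.5716 -0.154   0.2623] yaw 81.78 tilt 0.07 F [-0.7  0.4  7.1] T [ 0.03  0.17 -0.  ] op 0.0162 q [ 0.43  0.43 -0.33  1.89  0.18  0.85 -0.14]
tool shift [ 0.003  -0.0001  0.0003]
rotz -8.22
```

Yaw followed the command with almost no resistance, so the right knob gives clockwise. I continue to the end stop, 68.8° in total.

>>> play_rows --linear '[[0,0,0],[0,0,0],[0,0,0],[0,0,0],[0,0,0],[0,0,0],[0,0,0],[0,0,0]]' --rotation '[[0,0,5],[0,0,11.5],[0,0,18],[0,0,24.5],[0,0,31],[0,0,37.5],[0,0,44],[0,0,50]]'

```text
time: 4.15
ee_pos: [0.5701, -0.153, 0.2622]
eef_rot: [-0.001, 0.962, 0.272, -0.001]
force: [-4.5, 2.2, 9.6]
opening: 0.191
```

>>> play_rows --linear '[[0,0,0],[0,0,0],[0,0,0],[0,0,0],[0,0,0],[0,0,0],[0,0,0],[0,0,0]]' --rotation '[[0,0,3],[0,0,5],[0,0,7],[0,0,9],[0,0,10.5],[0,0,11.5],[0,0,11.5],[0,0,11.5]]'

```text
time: 4.82
ee_pos: [0.57, -0.1526, 0.2622]
eef_rot: [-0.001, 0.984, 0.176, -0.001]
force: [-5.0, 2.7, 9.7]
opening: 0.189
```

```bash
python3 - <<'E'
from h import *
go([.572,-.151,.262],90)
s=arm.observe();im=arm.camera('wrist');t=arm.camera('top')
cv2.imwrite("pics/w2.png",im);cv2.imwrite("pics/t2.png",t)
cv2.imwrite("pics/w2b.png",np.hstack([im,cv2.resize(t[150:235,270:345],(288,384))]))
E
```

```text
t 4.82 pos [ 0.57   -0.1526  0.2622] yaw 20.33 tilt 0.19 F [-5.   2.7  9.7] T [0.51 0.92 0.  ] op 0.0161 q [ 0.23  0.41 -0.06  1.91  0.03  0.83 -1.06]
tool shift [ 0.0025 -0.0008  0.0002]
rotz -69.67
```

View pics/w2b.png

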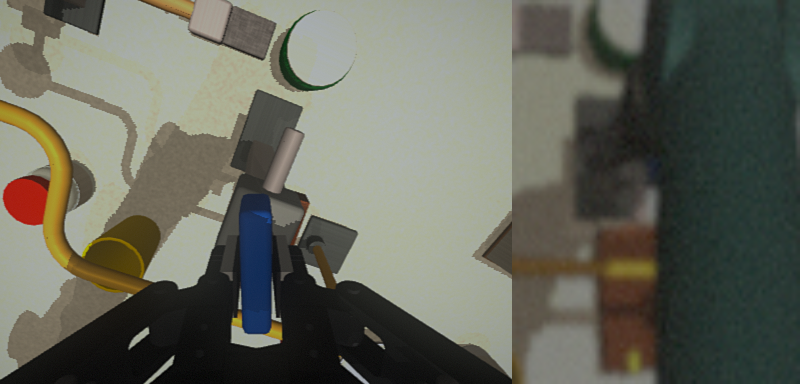

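The wrist view shows the right bolt retracted (bar tip at (285,160), off the wire) and the blue bar still aligned in the jaws. Release and rise.

>>> play_rows --linear '[[0,0,0],[0,0,0],[0,0,0],[0,0,-0.01],[0,0,-0.03],[0,0,-0.05],[0,0,-0.07],[0,0,-0.075]]' --rotation '[[0,0,0],[0,0,0],[0,0,0],[0,0,0],[0,0,0],[0,0,0],[0,0,0],[0,0,0]]' --claw 0.05

```text
time: 5.58
ee_pos: [0.5732, -0.1544, 0.3401]
eef_rot: [0.001, 0.984, 0.176, 0.003]
force: [1.3, 0.7, 0.4]
opening: 0.585
```

```bash
python3 -c "
from h import *
go([.661,.0985,.335],90)"
```

```text
t 5.58 pos [ 0.5732 -0.1544  0.3401] yaw 20.27 tilt 0.38 F [1.3 0.7 0.4] T [-0.05  0.02 -0.01] op 0.05 q [ 0.24  0.33 -0.06  1.82  0.03  0.99 -1.06]
tool shift [ 0.17   -0.2069  0.0054]
rotz -69.73
```

>>> play_rows --linear '[[0.015,-0.018,0],[0.039,-0.048,0],[0.063,-0.078,0.002],[0.087,-0.108,0.003],[0.111,-0.136,0.004],[0.135,-0.164,0.005],[0.155,-0.188,0.005],[0.17,-0.207,0.005]]' --rotation '[[0,0,-4],[0,0,-10],[0,0,-16],[0,0,-22],[0,0,-29],[0,0,-36],[0,0,-43],[0,0,-49.7]]'

```text
time: 6.25
ee_pos: [0.6588, 0.104, 0.3301]
eef_rot: [-0.001, 0.816, 0.578, -0.0]
force: [-0.2, 0.6, -0.2]
opening: 0.583
```

>>> play_rows --linear '[[0,0,0],[0,0,0],[0,0,0],[0,0,0],[0,0,0],[0,0,0],[0,0,0],[0,0,0]]' --rotation '[[0,0,-6],[0,0,-12],[0,0,-17],[0,0,-20],[0,0,-20],[0,0,-20],[0,0,-20],[0,0,-20]]'

```text
time: 6.92
ee_pos: [0.6587, 0.0994, 0.331]
eef_rot: [-0.0, 0.707, 0.707, -0.0]
force: [0.6, -0.7, -0.2]
opening: 0.58
```

```bash
python3 - <<'E'
from h import *
go([.661,.0985,.262],90)
s=arm.observe();im=arm.camera('wrist');P=wext(s)
cv2.imwrite("pics/w3.png",im)
for X in([.661,.0985,.272],[.661,.0675,.272],[.661,.1295,.272]):
    u=P@[*X,1];print(u[:2]/u[2])
print(blobs(im,(100,120,40),(125,255,255),(0,0,512,384),80),blobs(im,(8,150,60),(18,255,255),(0,0,512,384),80))
E
```

```text
t 6.92 pos [0.6587 0.0994 0.331 ] yaw 89.97 tilt 0.03 F [ 0.6 -0.7 -0.2] T [ 0.   -0.04 -0.01] op 0.0496 q [ 0.05  0.47 -0.4   1.66  0.2   1.06 -0.4 ]
tool shift [-0.0009  0.0023  0.069 ]
rotz -0.03
[260.05786157 221.81608812]
[259.91896414 263.63938249]
[260.21046922 175.86452081]
[([263.1, 218.1], [253, 170, 21, 94, 1699])] [([471.3, 181.9], [407, 41, 105, 329, 19539]), ([308.4, 83.5], [295, 72, 28, 21, 255]), ([152.1, 172.1], [131, 152, 45, 41, 1322]), ([419.5, 281.4], [393, 245, 57, 69, 1415])]
```

>>> play_rows --linear '[[0,0.002,0.01],[0,0.004,0.025],[0,0.0045,0.04],[0,0.0045,0.055],[0,0.0045,0.064],[0,0.0045,0.069],[0,0.0045,0.069],[0,0.0045,0.069]]' --rotation '[[0,0,0],[0,0,0],[0,0,0],[0,0,0],[0,0,0],[0,0,0],[0,0,0],[0,0,0]]'

```text
time: 7.63
ee_pos: [0.6636, 0.0993, 0.2624]
eef_rot: [0.0, 0.707, 0.707, 0.0]
force: [0.1, 0.2, 0.5]
opening: 0.586
```

>>> play_rows --linear '[[0,0,0],[0,0,0],[0,0,0],[0,0,0],[0,0,0],[0,0,0],[0,0,0],[0,0,0]]' --rotation '[[0,0,0],[0,0,0],[0,0,0],[0,0,0],[0,0,0],[0,0,0],[0,0,0],[0,0,0]]' --claw 0.0

```text
time: 8.3
ee_pos: [0.6632, 0.0994, 0.2634]
eef_rot: [0.0, 0.707, 0.707, 0.0]
force: [-3.2, -0.4, 6.1]
opening: 0.186
```

>>> play_rows --linear '[[0,0,0],[0,0,0],[0,0,0],[0,0,0],[0,0,0],[0,0,0],[0,0,0],[0,0,0]]' --rotation '[[0,0,-1.5],[0,0,-3],[0,0,-4.5],[0,0,-6],[0,0,-7],[0,0,-8],[0,0,-8],[0,0,-8]]'

```text
time: 8.97
ee_pos: [0.6631, 0.0994, 0.2635]
eef_rot: [-0.0, 0.656, 0.755, -0.0]
force: [-2.7, -0.5, 5.8]
opening: 0.184
```

```bash
python3 -c "
from h import *
go([.663,.0985,.262],90)"
```

```text
t 8.97 pos [0.6631 0.0994 0.2635] yaw 97.99 tilt 0.01 F [-2.7 -0.5  5.8] T [-0.06  0.75  0.01] op 0.0157 q [ 0.07  0.54 -0.42  1.71  0.26  0.94 -0.31]
tool shift [-0.0009 -0.0002  0.0015]
rotz 7.99
```

It gives counter-clockwise, so I continue to the stop.

>>> play_rows --linear '[[0,0,0],[0,0,0],[0,0,0],[0,0,0],[0,0,0],[0,0,0],[0,0,0],[0,0,0]]' --rotation '[[0,0,-5],[0,0,-11.5],[0,0,-18],[0,0,-24.5],[0,0,-31],[0,0,-37.5],[0,0,-44],[0,0,-50]]'

```text
time: 9.63
ee_pos: [0.6621, 0.0988, 0.2634]
eef_rot: [-0.001, 0.273, 0.962, -0.001]
force: [-5.1, -1.8, 7.3]
opening: 0.18
```

>>> play_rows --linear '[[0,0,0],[0,0,0],[0,0,0],[0,0,0],[0,0,0],[0,0,0],[0,0,0],[0,0,0]]' --rotation '[[0,0,-3],[0,0,-5],[0,0,-7],[0,0,-9],[0,0,-10.5],[0,0,-11.5],[0,0,-11.5],[0,0,-11.5]]'

```text
time: 10.3
ee_pos: [0.662, 0.0985, 0.2634]
eef_rot: [-0.001, 0.178, 0.984, -0.001]
force: [-5.8, -2.8, 7.9]
opening: 0.181
```

```bash
python3 - <<'E'
from h import *
go([.663,.0985,.262],90)
s=arm.observe();im=arm.camera('wrist');t=arm.camera('scene')
cv2.imwrite("pics/w4b.png",np.hstack([im,cv2.resize(t[150:270,185:275],(288,384))]))
E
```

```text
t 10.3 pos [0.662  0.0985 0.2634] yaw 159.45 tilt 0.21 F [-5.8 -2.8  7.9] T [-0.49  1.23 -0.06] op 0.0155 q [ 0.24  0.59 -0.69  1.71  0.44  1.01  0.6 ]
tool shift [-0.0009  0.0003  0.0014]
rotz 69.45
```

View pics/w4b.png

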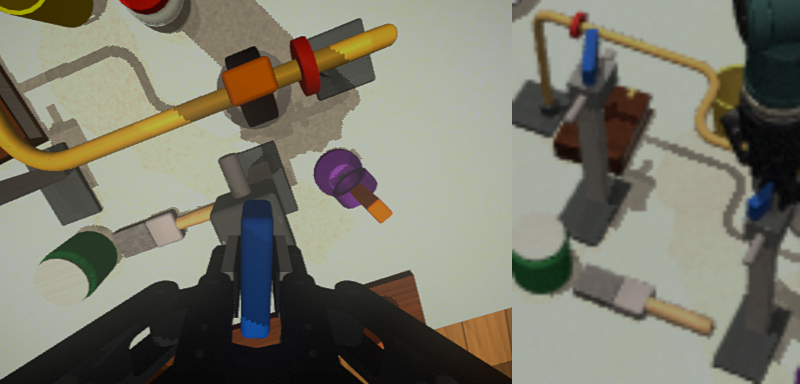

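Both bolts are drawn. In the wrist view the real lamp's orange tab is at (249,79) on its black ring beside the red stop at (305,65). The purple look-alike is at (345,180), off the wire. I locate the tab from several views and release the knob.

>>> play_rows --linear '[[0,0,0],[0,0,0],[0,0,0],[0,0,-0.01],[0,0,-0.03],[0,0,-0.05],[0,0,-0.07],[0,0,-0.075]]' --rotation '[[0,0,0],[0,0,0],[0,0,0],[0,0,0],[0,0,0],[0,0,0],[0,0,0],[0,0,0]]' --claw 0.05

```text
time: 11.07
ee_pos: [0.6654, 0.1004, 0.3416]
eef_rot: [0.003, 0.178, 0.984, 0.002]
force: [0.6, 0.4, 0.7]
opening: 0.586
```

```bash
python3 - <<'E'
from h import *
s=arm.observe()
def ray(P,px,z):
    A=np.c_[P[:,:2],-np.array([px[0],px[1],1])];return np.linalg.solve(A,-(P[:,2]*z+P[:,3]))[:2]
s2=dict(s);s2['ee_pos']=np.array([.662,.0985,.2634]);y=159.45
def q(y):
    m=np.array([[np.cos(y),np.sin(y),0],[np.sin(y),-np.cos(y),0],[0,0,-1]]);v=R.from_matrix(m).as_quat();return np.array([v[3],*v[:3]])
s2['eef_rot']=q(np.radians(y));P4=wext(s2)
s3=dict(s);s3['ee_pos']=np.array([.6587,.0994,.331]);s3['eef_rot']=q(np.radians(89.97));P3=wext(s3)
im=cv2.imread("pics/w3.png");m=cv2.inRange(cv2.cvtColor(im[140:200,120:190],cv2.COLOR_BGR2HSV),np.array([8,150,120]),np.array([18,255,255]))
print(blobs(im,(8,150,120),(18,255,255),(120,140,190,200),10))
for nm,P,px in(('w4',P4,(249,79)),('w4stop',P4,(303,65)),):
    print(nm,ray(P,px,.263 if nm=='w4' else .2))
u=P3@[*ray(P4,(249,79),.263),.263,1];print('pred in w3',u[:2]/u[2])
g=cv2.resize(im[130:220,110:210],None,fx=4,fy=4);cv2.imwrite("pics/x.png",g)
go([.5835,.13,.32],90)
E
```

```text
[([141.8, 178.5], [131, 165, 22, 28, 545])]
w4 [0.5823127  0.12487208]
w4stop [0.58224805 0.15654886]
pred in w3 [140.95548638 180.18048656]
t 11.07 pos [0.6654 0.1004 0.3416] yaw 159.48 tilt 0.41 F [0.6 0.4 0.7] T [ 0.07 -0.05  0.01] op 0.05 q [ 0.26  0.53 -0.73  1.62  0.38  1.13  0.66]
tool shift [ 0.0872 -0.0011  0.0211]
rotz 69.48
```

>>> play_rows --linear '[[0.01,0,0],[0.025,-0.001,0],[0.04,-0.002,0],[0.055,-0.003,0],[0.068,-0.004,0.005],[0.078,-0.005,0.01],[0.084,-0.0055,0.015],[0.0865,-0.0055,0.02]]' --rotation '[[0,0,4],[0,0,10],[0,0,16],[0,0,22],[0,0,29],[0,0,36],[0,0,43],[0,0,49.5]]' --claw 0.04

```text
time: 11.73
ee_pos: [0.5791, 0.1249, 0.3169]
eef_rot: [-0.0, 0.576, 0.818, -0.0]
force: [0.5, -0.2, 0.6]
opening: 0.471
```

>>> play_rows --linear '[[0,0,0],[0,0,0],[0,0,0],[0,0,0],[0,0,0],[0,0,0],[0,0,0],[0,0,0]]' --rotation '[[0,0,6],[0,0,12],[0,0,17],[0,0,20],[0,0,20],[0,0,20],[0,0,20],[0,0,20]]'

```text
time: 12.4
ee_pos: [0.5804, 0.1244, 0.3171]
eef_rot: [-0.0, 0.707, 0.707, -0.0]
force: [0.0, -0.6, 0.2]
opening: 0.468
```

```bash
python3 - <<'E'
from h import *
go([.5825,.1255,.243],90)
s=arm.observe();im=arm.camera('wrist');P=wext(s);cv2.imwrite("pics/w5.png",im)
u=P@[.5825,.1255,.263,1];print(u[:2]/u[2])
print(blobs(im,(8,150,120),(18,255,255),(150,100,400,384),40))
E
```

```text
t 12.4 pos [0.5804 0.1244 0.3171] yaw 90.04 tilt 0.01 F [ 0.  -0.6  0.2] T [-0.01  0.   -0.02] op 0.0399 q [ 0.06  0.39 -0.46  1.83  0.2   0.97 -0.49]
tool shift [0.0011 0.0021 0.0741]
rotz 0.04
[259.78301202 221.82326071]
[([392.8, 110.4], [385, 101, 15, 19, 203]), ([260.6, 222.2], [251, 209, 20, 28, 538])]
```

The tab is within 1 px of the prediction. I descend and grip it.

>>> play_rows --linear '[[0.0005,0.001,0.01],[0.001,0.002,0.025],[0.001,0.0025,0.04],[0.001,0.0025,0.055],[0.001,0.0025,0.067],[0.001,0.0025,0.073],[0.001,0.0025,0.073],[0.001,0.0025,0.073]]' --rotation '[[0,0,0],[0,0,0],[0,0,0],[0,0,0],[0,0,0],[0,0,0],[0,0,0],[0,0,0]]'

```text
time: 13.12
ee_pos: [0.583, 0.1254, 0.2441]
eef_rot: [-0.0, 0.707, 0.707, -0.0]
force: [-0.1, -0.3, 0.3]
opening: 0.468
```

>>> play_rows --linear '[[0,0,0],[0,0,0],[0,0,0],[0,0,0],[0,0,0],[0,0,0],[0,0,0],[0,0,0]]' --rotation '[[0,0,0],[0,0,0],[0,0,0],[0,0,0],[0,0,0],[0,0,0],[0,0,0],[0,0,0]]' --claw 0.0 --force 50

```text
time: 13.78
ee_pos: [0.5834, 0.1256, 0.2453]
eef_rot: [0.0, 0.707, 0.707, 0.001]
force: [-1.2, -0.2, 6.5]
opening: 0.154
```

>>> play_rows --linear '[[0,0,-0.002],[0,0,-0.004],[0,0,-0.006],[0,0,-0.008],[0,0,-0.009],[0,0,-0.009],[0,0,-0.009],[0,0,-0.009]]' --rotation '[[0,0,0],[0,0,0],[0,0,0],[0,0,0],[0,0,0],[0,0,0],[0,0,0],[0,0,0]]'

```text
time: 14.45
ee_pos: [0.5829, 0.1253, 0.2531]
eef_rot: [-0.0, 0.707, 0.707, -0.0]
force: [-1.0, -0.6, -1.6]
opening: 0.154
```

```bash
python3 - <<'E'
from h import *
go([.5833,.0035,.252],90)
E
```

```text
t 14.45 pos [0.5829 0.1253 0.2531] yaw 89.99 tilt 0.02 F [-1.  -0.6 -1.6] T [0.   0.03 0.04] op 0.0131 q [ 0.03  0.46 -0.44  1.89  0.25  0.85 -0.53]
tool shift [-0.1218  0.0005  0.0011]
rotz -0.01
```

The lamp is lifted clear: vertical force is about -1.6 N, roughly its weight. I slide along the first straight.

>>> play_rows --linear '[[-0.006,0,0],[-0.02,0,0],[-0.04,0,0],[-0.062,0,0],[-0.084,0,0],[-0.104,0,0],[-0.117,0,0],[-0.122,0,0]]' --rotation '[[0,0,0],[0,0,0],[0,0,0],[0,0,0],[0,0,0],[0,0,0],[0,0,0],[0,0,0]]'

```text
time: 15.12
ee_pos: [0.5826, -0.0012, 0.253]
eef_rot: [0.0, 0.709, 0.705, -0.001]
force: [-0.1, -1.2, -1.6]
opening: 0.156
```

```bash
python3 - <<'E'
from h import *
go([.5834,.0037,.252],90)
E
```

```text
t 15.12 pos [ 0.5826 -0.0012  0.253 ] yaw 89.69 tilt 0.14 F [-0.1 -1.2 -1.6] T [ 0.02  0.02 -0.02] op 0.0134 q [ 0.24  0.44 -0.42  1.92  0.24  0.83 -0.32]
tool shift [0.0049 0.0008 0.001 ]
rotz -0.31
```

>>> play_rows --linear '[[-0.0029,-0.0001,0],[-0.0059,-0.0006,0],[-0.0087,-0.0013,0],[-0.0115,-0.0023,0],[-0.0141,-0.0035,0],[-0.0167,-0.0051,0],[-0.019,-0.0068,0],[-0.0212,-0.0088,0]]' --rotation '[[0,0,5.6],[0,0,11.25],[0,0,16.9],[0,0,22.5],[0,0,28.1],[0,0,33.75],[0,0,39.4],[0,0,45]]'

```text
time: 15.78
ee_pos: [0.5741, -0.017, 0.2533]
eef_rot: [-0.0, 0.925, 0.381, 0.0]
force: [-0.1, 0.7, -1.8]
opening: 0.153
```

```bash
python3 - <<'E'
from h import *
go([.5534+.0212,.0036-.0212,.252],45)
E
```

```text
t 15.78 pos [ 0.5741 -0.017   0.2533] yaw 44.79 tilt 0.05 F [-0.1  0.7 -1.8] T [-0.02  0.01  0.02] op 0.0131 q [ 0.12  0.41 -0.23  1.94  0.12  0.8  -0.96]
tool shift [-0.0001  0.0008  0.0013]
rotz -0.21
```

On track to within 1 mm. Next: the second half of the bend, then the cross run.

>>> play_rows --linear '[[-0.0029,-0.0001,0],[-0.0059,-0.0006,0],[-0.0087,-0.0013,0],[-0.0115,-0.0023,0],[-0.0141,-0.0035,0],[-0.0167,-0.0051,0],[-0.019,-0.0068,0],[-0.0212,-0.0088,0]]' --rotation '[[0,0,5.6],[0,0,11.25],[0,0,16.9],[0,0,22.5],[0,0,28.1],[0,0,33.75],[0,0,39.4],[0,0,45]]'

```text
time: 16.45
ee_pos: [0.5528, -0.0257, 0.2533]
eef_rot: [-0.0, 1.0, -0.002, 0.0]
force: [-0.7, -0.3, -1.7]
opening: 0.157
```

>>> play_rows --linear '[[-0.004,0,0],[-0.009,0,0],[-0.014,0,0],[-0.019,0,0],[-0.024,0,0],[-0.028,0,0],[-0.03,0,0],[-0.03,0,0]]' --rotation '[[0,0,0],[0,0,0],[0,0,0],[0,0,0],[0,0,0],[0,0,0],[0,0,0],[0,0,0]]'

```text
time: 17.12
ee_pos: [0.5222, -0.0267, 0.2533]
eef_rot: [0.0, 1.0, -0.0, -0.0]
force: [0.2, -0.1, -2.5]
opening: 0.155
```

```bash
python3 - <<'E'
from h import *
go([.5236,-.0265,.252],0)
E
```

```text
t 17.12 pos [ 0.5222 -0.0267  0.2533] yaw -0.01 tilt 0.03 F [ 0.2 -0.1 -2.5] T [-0.03 -0.   -0.03] op 0.0133 q [-0.01  0.34 -0.03  2.06  0.02  0.75 -1.62]
tool shift [ 0.0014 -0.0002  0.0013]
rotz -0.01
```

Now the second bend, counter-clockwise.

>>> play_rows --linear '[[-0.0029,0.0001,0],[-0.0059,0.0006,0],[-0.0087,0.0013,0],[-0.0115,0.0023,0],[-0.0141,0.0035,0],[-0.0167,0.0051,0],[-0.019,0.0068,0],[-0.0212,0.0088,0]]' --rotation '[[0,0,-5.6],[0,0,-11.25],[0,0,-16.9],[0,0,-22.5],[0,0,-28.1],[0,0,-33.75],[0,0,-39.4],[0,0,-45]]'

```text
time: 17.78
ee_pos: [0.5019, -0.0355, 0.2534]
eef_rot: [0.0, 0.923, 0.385, 0.0]
force: [0.0, 0.2, -2.8]
opening: 0.155
```

>>> play_rows --linear '[[-0.0029,0.0001,0],[-0.0059,0.0006,0],[-0.0087,0.0013,0],[-0.0115,0.0023,0],[-0.0141,0.0035,0],[-0.0167,0.0051,0],[-0.019,0.0068,0],[-0.0212,0.0088,0]]' --rotation '[[0,0,-5.6],[0,0,-11.25],[0,0,-16.9],[0,0,-22.5],[0,0,-28.1],[0,0,-33.75],[0,0,-39.4],[0,0,-45]]'

```text
time: 18.45
ee_pos: [0.4932, -0.0569, 0.2534]
eef_rot: [0.0, 0.706, 0.709, 0.0]
force: [0.5, 0.5, -2.0]
opening: 0.16
```

```bash
python3 - <<'E'
from h import *
go([.4938,-.1966,.252],90)
E
```

```text
t 18.45 pos [ 0.4932 -0.0569  0.2534] yaw 90.26 tilt 0.03 F [ 0.5  0.5 -2. ] T [ 0.01 -0.03 -0.04] op 0.0136 q [ 0.34  0.32 -0.4   2.1   0.18  0.75 -0.17]
tool shift [-1.397e-01 -1.000e-04  1.400e-03]
rotz 0.26
```

>>> play_rows --linear '[[-0.008,0,0],[-0.024,0,0],[-0.046,0,0],[-0.07,0,0],[-0.094,0,0],[-0.114,0,0],[-0.126,0,0],[-0.13,0,0]]' --rotation '[[0,0,0],[0,0,0],[0,0,0],[0,0,0],[0,0,0],[0,0,0],[0,0,0],[0,0,0]]'

```text
time: 19.12
ee_pos: [0.4927, -0.1897, 0.2532]
eef_rot: [0.0, 0.709, 0.705, -0.0]
force: [0.5, -0.3, -1.9]
opening: 0.154
```

>>> play_rows --linear '[[-0.001,0,0],[-0.003,0,0],[-0.005,0,0],[-0.007,0,0],[-0.009,0,0],[-0.01,0,0],[-0.01,0,0],[-0.01,0,0]]' --rotation '[[0,0,0],[0,0,0],[0,0,0],[0,0,0],[0,0,0],[0,0,0],[0,0,0],[0,0,0]]'

```text
time: 19.78
ee_pos: [0.493, -0.196, 0.2534]
eef_rot: [-0.0, 0.707, 0.707, 0.0]
force: [-1.0, 1.5, -2.3]
opening: 0.158
```

```bash
python3 - <<'E'
from h import *
go([.4938,-.1966,.244],90)
E
```

```text
t 19.78 pos [ 0.493  -0.196   0.2534] yaw 90.01 tilt 0.03 F [-1.   1.5 -2.3] T [ 0.38 -0.03 -0.01] op 0.0135 q [ 0.57  0.36 -0.36  2.03  0.18  0.78  0.11]
tool shift [-0.0006  0.0008  0.0094]
rotz 0.01
```

Contact is starting (Fy +1.5 N, torque 0.38). I press a little further to make sure.

>>> play_rows --linear '[[-0.0005,0,0],[-0.001,0,0],[-0.0015,0,0],[-0.002,0,0],[-0.0025,0,0],[-0.003,0,0],[-0.003,0,0],[-0.003,0,0]]' --rotation '[[0,0,0],[0,0,0],[0,0,0],[0,0,0],[0,0,0],[0,0,0],[0,0,0],[0,0,0]]'

```text
time: 20.45
ee_pos: [0.4931, -0.1964, 0.2534]
eef_rot: [-0.002, 0.707, 0.708, 0.001]
force: [0.2, 7.5, 1.5]
opening: 0.159
```

```bash
python3 - <<'E'
from h import *
go([.4938,-.1966,.244],90)
E
```

```text
t 20.45 pos [ 0.4931 -0.1964  0.2534] yaw 90.07 tilt 0.23 F [0.2 7.5 1.5] T [ 1.84  0.08 -0.06] op 0.0136 q [ 0.57  0.36 -0.36  2.03  0.17  0.78  0.12]
tool shift [-0.0003  0.0007  0.0094]
rotz 0.07
```

The lamp is against the stop: 7.5 N and no further travel. I relax, lower it onto the wire and open.

>>> play_rows --linear '[[0.001,0,0],[0.002,0,0],[0.0025,0,0.002],[0.0025,0,0.004],[0.0025,0,0.006],[0.0025,0,0.0075],[0.0025,0,0.0085],[0.0025,0,0.0085]]' --rotation '[[0,0,0],[0,0,0],[0,0,0],[0,0,0],[0,0,0],[0,0,0],[0,0,0],[0,0,0]]'

```text
time: 21.12
ee_pos: [0.4932, -0.1962, 0.2456]
eef_rot: [-0.0, 0.707, 0.707, 0.0]
force: [-2.2, 5.9, 5.7]
opening: 0.161
```

```bash
python3 - <<'E'
from h import *
go([.4938,-.1966,.244],90)
E
```

```text
t 21.12 pos [ 0.4932 -0.1962  0.2456] yaw 89.99 tilt 0.05 F [-2.2  5.9  5.7] T [ 1.47  0.48 -0.06] op 0.0137 q [ 0.57  0.37 -0.35  2.04  0.18  0.76  0.1 ]
tool shift [-0.0004  0.0006  0.0016]
rotz -0.01
```

It rests on the wire (Fz +5.7 N). Open, then rise.

>>> play_rows --linear '[[0,0,0],[0,0,0],[0,0,0],[0,0,0],[0,0,0],[0,0,0],[0,0,0],[0,0,0]]' --rotation '[[0,0,0],[0,0,0],[0,0,0],[0,0,0],[0,0,0],[0,0,0],[0,0,0],[0,0,0]]' --claw 0.036

```text
time: 21.78
ee_pos: [0.4929, -0.1972, 0.2448]
eef_rot: [0.0, 0.707, 0.707, -0.0]
force: [-0.3, -0.1, 0.1]
opening: 0.422
```

>>> play_rows --linear '[[0,0,-0.004],[0,0,-0.012],[0,0,-0.025],[0,0,-0.04],[0,0,-0.06],[0,0,-0.078],[0,0,-0.09],[0,0,-0.09]]' --rotation '[[0,0,0],[0,0,0],[0,0,0],[0,0,0],[0,0,0],[0,0,0],[0,0,0],[0,0,0]]'

```text
time: 22.45
ee_pos: [0.4949, -0.1974, 0.3384]
eef_rot: [0.003, 0.707, 0.707, 0.001]
force: [0.6, -0.3, -0.7]
opening: 0.423
```

```bash
python3 - <<'E'
from h import *
go([.572,-.152,.335],21.2)
s=arm.observe();im=arm.camera('wrist');P=wext(s);cv2.imwrite("pics/w6.png",im)
for X in([.4938,-.1966,.263],[.4938,-.2066,.2]):
    u=P@[*X,1];print(u[:2]/u[2])
t=arm.camera('scene')
cv2.imwrite("pics/w6b.png",np.hstack([im,cv2.resize(t[140:260,185:275],(288,384))]))
E
```

```text
t 22.45 pos [ 0.4949 -0.1974  0.3384] yaw 89.99 tilt 0.4 F [ 0.6 -0.3 -0.7] T [0.05 0.04 0.  ] op 0.0361 q [ 0.6   0.27 -0.38  1.94  0.12  0.95  0.17]
tool shift [0.0455 0.0771 0.0038]
rotz 68.79
[254.29577469 210.21006417]
[254.30551334 195.96498363]
```

View pics/w6b.png

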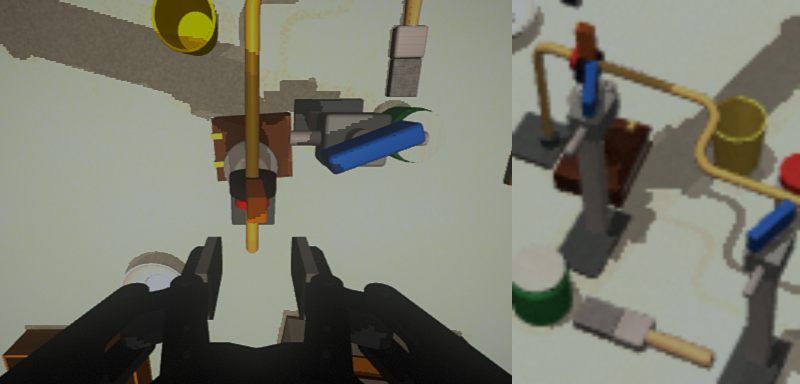

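The wrist view shows the lamp hard against the red stop (tab at (257,210), with red showing beneath it). The right bolt is still drawn, tip at (295,137). I go to the right knob, which now lies at about yaw 21°.

>>> play_rows --linear '[[0.004,0.007,0],[0.01,0.018,0],[0.017,0.03,0],[0.024,0.042,0],[0.032,0.054,0],[0.038,0.065,0],[0.043,0.073,0],[0.0455,0.0775,0]]' --rotation '[[0,0,4],[0,0,10],[0,0,16],[0,0,22],[0,0,29],[0,0,36],[0,0,43],[0,0,49]]' --claw 0.05

```text
time: 23.22
ee_pos: [0.5708, -0.1502, 0.3332]
eef_rot: [-0.001, 0.937, 0.348, -0.001]
force: [0.5, 0.1, 0.2]
opening: 0.584
```

>>> play_rows --linear '[[0,0,0],[0,0,0],[0,0,0],[0,0,0],[0,0,0],[0,0,0],[0,0,0],[0,0,0]]' --rotation '[[0,0,6],[0,0,12],[0,0,17],[0,0,20],[0,0,20],[0,0,20],[0,0,20],[0,0,20]]'

```text
time: 23.88
ee_pos: [0.5702, -0.1516, 0.3344]
eef_rot: [-0.0, 0.983, 0.183, -0.0]
force: [0.4, -0.9, 0.1]
opening: 0.589
```

```bash
python3 - <<'E'
from h import *
go([.5715,-.152,.262],21.2)
s=arm.observe();im=arm.camera('wrist');P=wext(s);cv2.imwrite("pics/w7.png",im)
u=P@[.5715,-.152,.272,1];print(u[:2]/u[2])
m=cv2.inRange(cv2.cvtColor(im,cv2.COLOR_BGR2HSV),np.array([100,120,40]),np.array([125,255,255]))
print(blobs(im,(100,120,40),(125,255,255),(150,100,400,384),100))
c=max(cv2.findContours(m,0,2)[0],key=cv2.contourArea);print(cv2.minAreaRect(c))
E
```

```text
t 23.88 pos [ 0.5702 -0.1516  0.3344] yaw 21.04 tilt 0.05 F [ 0.4 -0.9  0.1] T [-0.01 -0.01 -0.04] op 0.0503 q [ 0.29  0.34 -0.14  1.83  0.06  0.98 -1.08]
tool shift [0.0011 0.0009 0.0724]
rotz -0.16
[256.99121903 217.18025722]
[([257.3, 211.6], [247, 164, 21, 94, 1752])]
((257.0, 210.5), (20.0, 93.0), 0.0)
```

Aligned. Descend, grip, and turn counter-clockwise back to shot.

>>> play_rows --linear '[[0.001,0.001,0.01],[0.001,0.001,0.025],[0.001,0.001,0.04],[0.001,0.001,0.055],[0.001,0.001,0.066],[0.001,0.001,0.072],[0.001,0.001,0.072],[0.001,0.001,0.072]]' --rotation '[[0,0,0],[0,0,0],[0,0,0],[0,0,0],[0,0,0],[0,0,0],[0,0,0],[0,0,0]]'

```text
time: 24.6
ee_pos: [0.5718, -0.1522, 0.2627]
eef_rot: [-0.0, 0.983, 0.182, -0.0]
force: [-0.2, 0.3, 0.2]
opening: 0.584
```

>>> play_rows --linear '[[0,0,0],[0,0,0],[0,0,0],[0,0,0],[0,0,0],[0,0,0],[0,0,0],[0,0,0]]' --rotation '[[0,0,0],[0,0,0],[0,0,0],[0,0,0],[0,0,0],[0,0,0],[0,0,0],[0,0,0]]' --claw 0.0 --force 40

```text
time: 25.27
ee_pos: [0.5724, -0.1516, 0.2648]
eef_rot: [0.0, 0.983, 0.183, 0.001]
force: [-2.6, 1.9, 7.4]
opening: 0.158
```

>>> play_rows --linear '[[0,0,0],[0,0,0],[0,0,0],[0,0,0],[0,0,0],[0,0,0],[0,0,0],[0,0,0]]' --rotation '[[0,0,-4],[0,0,-9],[0,0,-15],[0,0,-21],[0,0,-27],[0,0,-33],[0,0,-39],[0,0,-44]]'

```text
time: 25.93
ee_pos: [0.5722, -0.1513, 0.2648]
eef_rot: [0.0, 0.842, 0.539, 0.001]
force: [-2.3, 1.6, 7.5]
opening: 0.157
```

>>> play_rows --linear '[[0,0,0],[0,0,0],[0,0,0],[0,0,0],[0,0,0],[0,0,0],[0,0,0],[0,0,0]]' --rotation '[[0,0,-5],[0,0,-10],[0,0,-15],[0,0,-19],[0,0,-22],[0,0,-24],[0,0,-25.5],[0,0,-25.5]]'

```text
time: 26.6
ee_pos: [0.572, -0.1513, 0.2648]
eef_rot: [0.0, 0.704, 0.71, 0.001]
force: [-3.1, 1.7, 8.2]
opening: 0.154
```

```bash
python3 - <<'E'
from h import *
go([.572,-.152,.335],90)
E
```

```text
t 26.6 pos [ 0.572  -0.1513  0.2648] yaw 90.44 tilt 0.08 F [-3.1  1.7  8.2] T [ 0.6   0.66 -0.31] op 0.0132 q [ 0.51  0.44 -0.45  1.89  0.24  0.87 -0.05]
tool shift [-0.0007  0.     -0.0702]
rotz 0.44
```

The torque of -0.31 N m shows it is against its hard stop. Release, rise and check.

>>> play_rows --linear '[[0,0,0],[0,0,0],[0,0,0],[0,0,0],[0,0,0],[0,0,-0.01],[0,0,-0.03],[0,0,-0.05]]' --rotation '[[0,0,0],[0,0,0],[0,0,0],[0,0,0],[0,0,0],[0,0,0],[0,0,0],[0,0,0]]' --claw 0.05

```text
time: 27.27
ee_pos: [0.5711, -0.1521, 0.313]
eef_rot: [-0.001, 0.704, 0.71, -0.001]
force: [0.2, 1.8, -0.7]
opening: 0.586
```

>>> play_rows --linear '[[0,0,-0.02],[0,0,-0.04],[0,0,-0.06],[0,0,-0.08],[0,0,-0.1],[0,0,-0.11],[0,0,-0.11],[0,0,-0.11]]' --rotation '[[0,0,0],[0,0,0],[0,0,0],[0,0,0],[0,0,0],[0,0,0],[0,0,0],[0,0,0]]'

```text
time: 27.93
ee_pos: [0.5716, -0.1522, 0.4229]
eef_rot: [0.0, 0.704, 0.71, 0.0]
force: [-0.8, -0.1, -1.0]
opening: 0.589
```

```bash
python3 - <<'E'
from h import *
go(None)
im=arm.camera('wrist');t=arm.camera('scene')
cv2.imwrite("pics/w8b.png",np.hstack([im,cv2.resize(t[140:260,185:275],(288,384))]))
E
```

```text
t 27.93 pos [ 0.5716 -0.1522  0.4229] yaw 90.49 tilt 0.03 F [-0.8 -0.1 -1. ] T [ 0.01  0.05 -0.  ] op 0.0503 q [ 0.55  0.3  -0.48  1.7   0.15  1.18  0.04]
```

View pics/w8b.png

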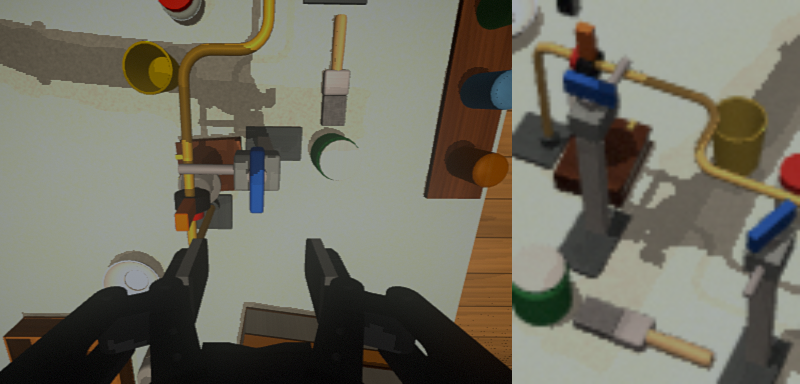

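The wrist view shows the right bolt shot across the wire at (200,168) behind the lamp, with the bar parallel to the wire. The lamp is at the red stop (190,213) above the book. The scene crop shows the left bolt still drawn back, and nothing else has moved.

```bash
python3 -c "
from h import *
print(arm.hand_in())"
```

```text
the job is handed in; nothing more can be done
None
```

The lamp is at the book's end of the rail, hanging against the red stop with that end's bolt shot behind it, and I have handed the job in. It took about 28 s of the 72 s allowed; the hand-in gives no verdict.

**What I did:**
- I turned the right knob (book's end) clockwise and the left knob counter-clockwise, each about 69–70°, drawing both bolts fully back.
- I gripped the lamp's tab, lifted the ring about 8 mm off the wire and carried it round both bends to the right stop. It met the stop with 7.5 N and no further travel.
- I lowered the lamp onto the wire, let go, and turned the right knob back until it met its hard stop at 0.31 N m.

**Last checks:**
- **Lamp:** when I pressed it against the stop, the gripper stood at y = -0.196, against the fitted stop point of -0.197. The last pictures show it upright at the red stop above the book. I did not measure the ring's final position or its speed separately.
- **Bolts:** the pictures show the right bolt across the wire behind the lamp and the left bolt still drawn back.
- **Other things:** the book and the bystanders in view look unmoved. The dish and small book were not fully in those last pictures.
- **Robot:** the gripper is open at 0.42 m height, clear of everything.

**Disagreements:** the wrist views put the knobs 2–2.5 mm from where I had placed them, and I corrected for that before gripping. I viewed 9 of the 10 pictures.

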